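# Sort the parts salvaged from a power supply

## Robot

A 7-joint arm with a two-finger parallel gripper is mounted at the origin on the work surface. World frame = base frame: x ahead of the robot, y to its left, z up, the work surface at z = 0. Lengths are in mm, angles in rad, forces in N, time in s.
With the tool pointing down it reaches from about 400 to 850 mm from the base axis. Payload 10.4 kg.
Tool frame: the origin (TCP) lies midway between the tips of the shut fingers; the grasp point (between the pads) lies grip_depth behind it (grip_depth is the distance from the TCP to the grasp point, in mm); x points along the fingers, y is the direction in which the jaws open and shut, and the axes are right-handed (so a half turn about x gives the same grasp; the last joint's range is limited). The gripper opens to 85 mm and grips with 20 to 120 N. Pads are 22 mm wide; open, the fingers measure 114 mm over their backs; the gripper's body (76 mm by 85 mm) begins 54 mm behind the grasp point. The pads swing forward as they close: fully open they stand 13 mm farther back than shut.
Start: joints at [-1.309, 0.332, -0.065, 1.46, 0.022, 1.35, -0.088], TCP at [175.59, 599.849, 231.338] pointing down, gripper open.
Joint ranges: [-2.6, 2.6], [-0.5, 2.12], [-1.47, 1.34], [0.16, 2.42], [-1.27, 4.41], [0.06, 2.06], [-2.6, 2.6]. Speed limits (rad/s): [2.22, 2.22, 2.79, 2.79, 3.14, 3.14, 3.14].

## Interface

Orientations are given as a rotation vector (axis times angle).
In Python, from plant import * gives the robot as it stands.
- The arm moves only by the tool jog_arm, never from a script. Its argument "targets" is one flat list of numbers, 7 for each row, row after row: the closure, from -1 (fully open) to 1 (shut), then the shift along the tool's x, y, z in m, then the turn, a rotation vector about the tool's x, y, z in degrees. In form: [hand, tx, ty, tz, ax, ay, az, hand, tx, ty, tz, ax, ay, az, ...]. A call has 1 to 20 rows; each row is the pose to reach, as a shift and turn from the pose commanded when the call began, along the tool's axes at that moment; what a row does not reach only later rows make up. A row lasts 1/8 s, in which the tool goes at most 62.5 mm and 10.7 degrees, less where a joint would pass 70% of its speed; a pose out of reach is approached as far as the arm can. A call with a gripper value outside its range is refused whole. The fingers move at their own pace and stop on an object; the grip force is fixed at half the most. Time passes only in rows, so rows that repeat a pose let the fingers close. It gives the time, the measured TCP pose, the force and the opening at its end, in the units of the state.
- get_state(): the state, without advancing time (a new reading comes with each control period).
- read_camera(name): name is "scene" or "top" or "wrist"; returns a dict with "color" (384x512x3 uint8, red, green, blue), "camera_matrix" (3x3 intrinsics, pixels), "R" (3x3) and "t" (3): a world point X has camera coordinates R X + t; the wrist camera has in their place "T_tool_cam" (4x4, takes a point from camera to tool coordinates, whose origin is the TCP and whose axes are the tool frame's). Camera axes: x right, y down, z forward; pixel columns grow to the right and rows downward; lengths in mm; the calibration is good to about 2 mm. The wrist camera is an equidistant fisheye: a pixel r from the principal point sees the ray r / f radians off the axis. A picture is of the moment at which its call begins: read the wrist's pose just before it. There is no depth.
- finish_job(): hands the job in, once; it reports no verdict.
The state is a dict: "t": time; "joints": joint angles; "qd": joint speeds; "effort": joint torques, N m; "position": TCP position; "eef_rot": TCP orientation; "ft_force": force on the tool from outside, world axes, zero at the start; "torque": the same for the moment, N m; "gripper_width": finger opening in mm.
Only numpy, scipy, OpenCV 4.12 (cv2) and the standard library are available. Lean on these libraries where they do the work, as an engineer would, in place of code of your own. Each camera call takes 0.05 s, during which the arm holds its last target.

## Task

Sort the salvaged parts on the repair bench: stand both capacitors upright in the long tray, set the heat sink flat in the square tray with its fins up, and set the transformer flat, the way up it is now, in the round steel dish. Drop the brass spacer through the funnel so that it comes to rest at the bottom of the tube. Any order will do; leave everything released and at rest.

Things in the scene. Friction and masses are not known exactly. Their poses are not given: they have to be found in the camera images.
- cap_a_c (a point): Electrolytic capacitor, one of two alike: black upright cylinder with a bare aluminium top, 25 mm diameter, 45 mm tall, about 35 g, standing on the mat at the start. The point is its centre, 22.5 mm above its underside; z is its long axis (up at the start).
- cap_b_c (a point): Electrolytic capacitor, one of two alike: black upright cylinder with a bare aluminium top, 25 mm diameter, 45 mm tall, about 35 g, standing on the mat at the start. The point is its centre, 22.5 mm above its underside; z is its long axis (up at the start).
- heatsink_c (a point): Finned aluminium heat sink, bare metal block 40 mm (x) by 32 mm (y) by 35 mm tall, about 70 g, solid base below and five upright fins running along x; it may be gripped across either pair of sides. The point is its centre, 17.5 mm above its underside; z is up through the fins.
- transformer_c (a point): Small transformer: dark steel core with a copper winding and white bobbin flanges, overall 38 mm (x) by 32 mm (y) by 35 mm tall, about 120 g; it may be gripped across either pair of sides. The point is its centre, 17.5 mm above its underside; z is up.
- spacer_c (a point): Brass spacer: plain slim brass cylinder with a dark hole in its top, 16 mm diameter, 40 mm tall, about 40 g, standing on the mat at the start. The point is its centre, 20 mm above its underside; z is its long axis.
- long_tray: Long grey open tray fixed to the bench: 126 mm (x) by 70 mm (y) outside, rim 10 mm above the bench, walls and floor 3 mm thick (inside 120 by 64 mm, floor 3 mm above the bench). Origin: centre of its underside; x runs along its long side, z up.
- square_tray: Square grey open tray fixed to the bench: 98 by 98 mm outside, rim 10 mm above the bench, walls and floor 3 mm thick (inside 92 by 92 mm). Origin: centre of its underside; x and y run along its sides, z up.
- dish: Round shallow bare-steel dish fixed to the bench: 104 mm outside diameter, rim 10 mm above the bench, wall and floor 3 mm thick (inside diameter 98 mm). Origin: centre of its underside; z up.
- funnel: White funnel on a clear upright tube on a grey foot, fixed to the bench. Mouth: 70 mm inside diameter, its rim 86 mm above the bench; the cone narrows over 38 mm to a tube of 24 mm inside diameter, whose mouth is 48 mm and whose floor is 6 mm above the bench, so a brass spacer let go upright over the middle drops down the tube. Origin: centre of the underside of the foot, on the tube's axis; z up.
There are look-alikes about, which are no part of the job. Leave any green look-alike of the part that bears transformer_c alone. Leave any orange look-alike of the dish alone.

How it is judged (in metres and radians):
At the end, for the whole second after the job is handed in: Capacitors stand in the long tray, heat sink (fins up) in the square tray, transformer upright in the dish, all on the floors and tilted under 0.15 rad; the spacer's centre is under 35 mm high and within 10 mm of the tube's axis; all five slower than 20 mm/s (x of cap_a_c in the frame of long_tray between -0.049 and 0.049 m and y of cap_a_c in the frame of long_tray between -0.021 and 0.021 m and z of cap_a_c in the frame of long_tray between 0.02 and 0.031 m and angle between each of cap_a_c, cap_b_c, heatsink_c, transformer_c's own z axis and vertical below 0.15 rad and x of cap_b_c in the frame of long_tray between -0.049 and 0.049 m and y of cap_b_c in the frame of long_tray between -0.021 and 0.021 m and z of cap_b_c in the frame of long_tray between 0.02 and 0.031 m and x of heatsink_c in the frame of square_tray between -0.032 and 0.032 m and y of heatsink_c in the frame of square_tray between -0.032 and 0.032 m and z of heatsink_c in the frame of square_tray between 0.015 and 0.026 m and horizontal distance between transformer_c and dish below 0.034 m and z of transformer_c in the frame of dish between 0.015 and 0.026 m and horizontal distance between spacer_c and funnel below 0.01 m and z of spacer_c in the frame of funnel between 0.015 and 0.035 m and linear speed of each of cap_a, cap_b, heatsink, transformer, spacer below 0.02 m/s); the robot touches nothing.
It also fails if it takes over 125 s, if anything falls off the work surface, if the arm or the gripper's body presses on something with over 40 N, if the wrist force passes 120 N, or if a joint passes its speed limit or range.

## Working session

There is one attempt and no reset: what is moved stays moved. The work goes in short steps, Python scripts to look and compute and a tool call to move; the robot and the scene stay as the last step left them, time stands still between calls to the robot, and variables do not carry over. Pictures are saved under pics/ and viewed, and the job is handed in when it is done.

Besides the shell and the picture viewer there is one more tool, called as name(argument=value, ...) on one line, values as JSON. jog_arm: Moves the arm, as the interface text tells. Its arguments: {"type":"object","properties":{"targets":{"type":"array"}},"required":["targets"]}

```bash
ls; mkdir -p pics; python3 - <<'E'
from plant import *
import cv2
s=get_state(); print({k:s[k] for k in('t','position','eef_rot','gripper_width','ft_force')})
for n in('scene','top','wrist'):
    c=read_camera(n); cv2.imwrite(f'pics/{n}0.png',c['color'][:,:,::-1]); print(n,c['camera_matrix'],c.get('R'),c.get('t'),c.get('T_tool_cam'))
E
```

```text
pics
{'t': 0.0, 'position': array([175.48080303, 599.44871962, 230.51321633]), 'eef_rot': array([ 0.22236668,  1.55936562, -0.22466551]), 'gripper_width': 85.31467884678202, 'ft_force': array([ 0.04121008, -0.58754805, -0.35038156])}
scene [[380.27609168   0.         250.19968222]
 [  0.         380.27609168 195.22142677]
 [  0.           0.           1.        ]] [[ 0.85765243  0.51377243  0.02168417]
 [ 0.35508574 -0.5611981  -0.74764351]
 [-0.3719495   0.64891801 -0.66374618]] [-497.88676029  -71.68890099 1330.27066409] None
top [[448.69645174   0.         259.02229983]
 [  0.         448.69645174 189.19562416]
 [  0.           0.           1.        ]] [[-0.02471411 -0.99969392  0.00113011]
 [-0.99773463  0.02459488 -0.06261556]
 [ 0.06256859 -0.00267504 -0.99803708]] [ 102.45386186  503.96380096 1425.00314763] None
wrist [[297.31863964   0.         252.88061248]
 [  0.         297.31863964 185.93233883]
 [  0.           0.           1.        ]] None None [[-8.80933330e-04 -2.87958569e-01  9.57642463e-01 -1.43031768e+02]
 [ 9.99999525e-01  1.45594370e-04  9.63677044e-04 -3.54571575e-01]
 [-4.16926413e-04  9.57642857e-01  2.87958304e-01 -7.35853727e+01]
 [ 0.00000000e+00  0.00000000e+00  0.00000000e+00  1.00000000e+00]]
```

View pics/scene0.png

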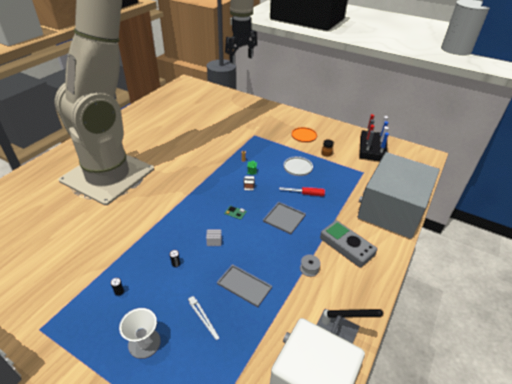

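View pics/top0.png

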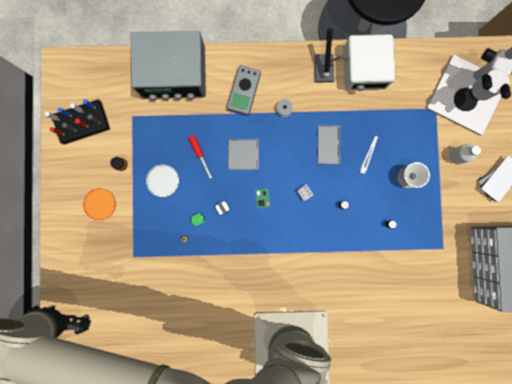

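View pics/wrist0.png

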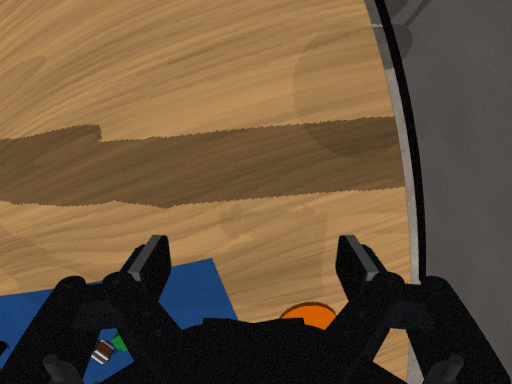

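```bash
cat > h.py <<'E'
from plant import *
import numpy as np, cv2
def crop(n,src,x0,y0,x1,y1,k):
    im=cv2.imread(src)[y0:y1,x0:x1]; cv2.imwrite(n,cv2.resize(im,None,fx=k,fy=k,interpolation=cv2.INTER_CUBIC))
E
python3 - <<'E'
from h import *
crop('pics/top0a.png','pics/top0.png',130,105,290,255,5)
crop('pics/top0b.png','pics/top0.png',285,105,445,255,4)
crop('pics/sc0a.png','pics/scene0.png',190,120,350,230,5)
crop('pics/sc0b.png','pics/scene0.png',90,215,290,365,4)
E
```

```text
(no output)
```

View pics/top0a.png

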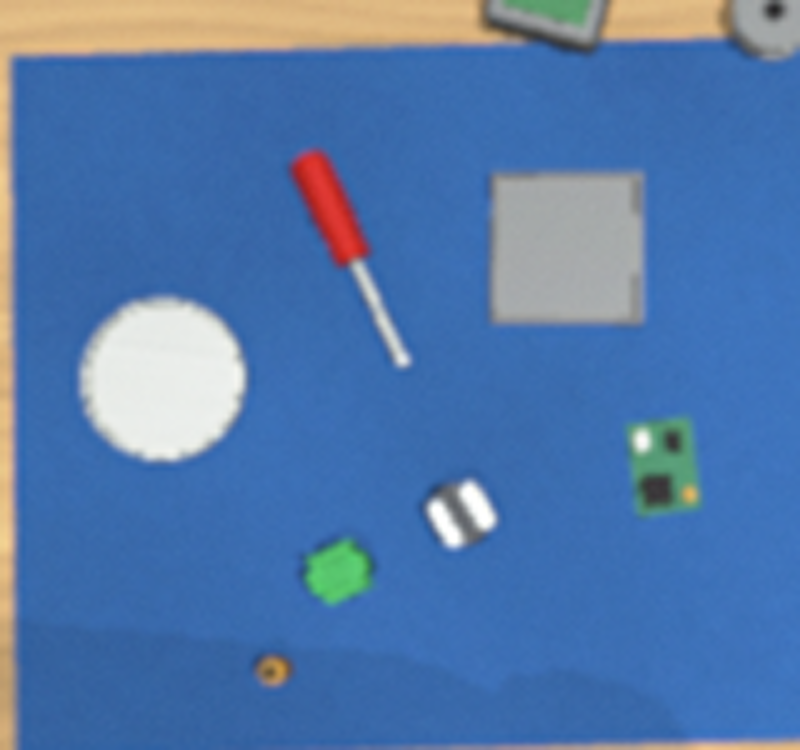

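View pics/top0b.png

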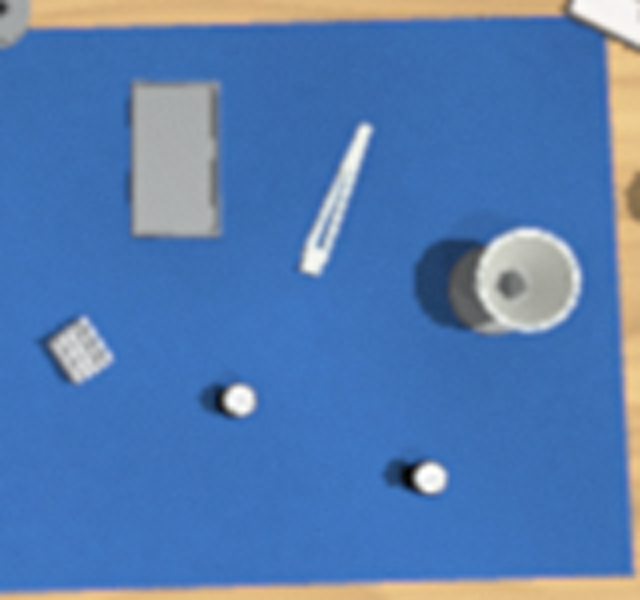

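View pics/sc0a.png

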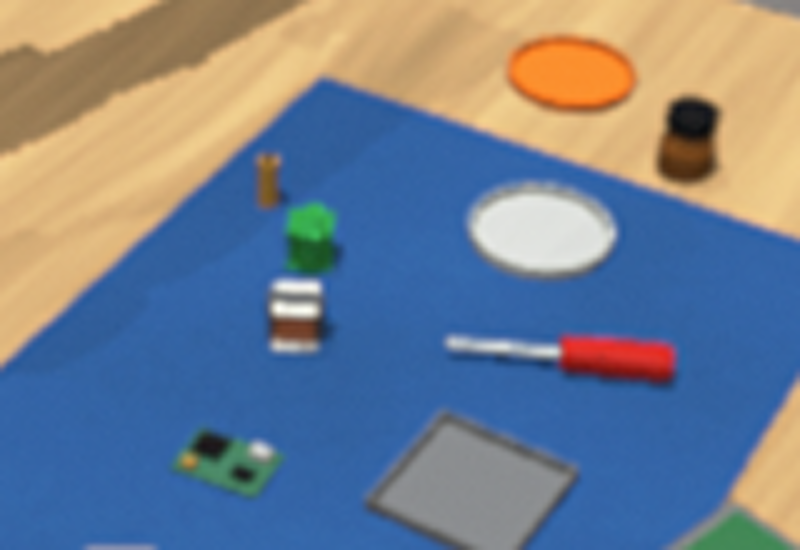

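View pics/sc0b.png

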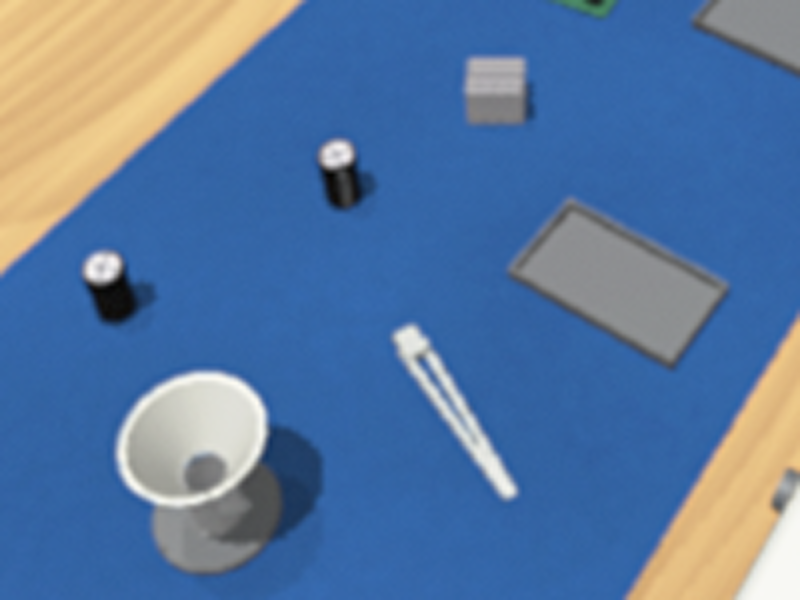

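```bash
cat >> h.py <<'E'
TC=np.array
CAL={'scene':(TC([[380.27609168,0,250.19968222],[0,380.27609168,195.22142677],[0,0,1]]),TC([[0.85765243,0.51377243,0.02168417],[0.35508574,-0.5611981,-0.74764351],[-0.3719495,0.64891801,-0.66374618]]),TC([-497.88676029,-71.68890099,1330.27066409])),
'top':(TC([[448.69645174,0,259.02229983],[0,448.69645174,189.19562416],[0,0,1]]),TC([[-0.02471411,-0.99969392,0.00113011],[-0.99773463,0.02459488,-0.06261556],[0.06256859,-0.00267504,-0.99803708]]),TC([102.45386186,503.96380096,1425.00314763]))}
def ray(n,p):
    K,R,t=CAL[n]; d=R.T@np.linalg.solve(K,[p[0],p[1],1]); return -R.T@t,d/np.linalg.norm(d)
def plane(o,d,z): return o+d*(z-o[2])/d[2]
def tri(rs):
    A=0;b=0
    for o,d in rs:
        M=np.eye(3)-np.outer(d,d); A=A+M; b=b+M@o
    X=np.linalg.solve(A,b); return X,[round(float(np.linalg.norm((np.eye(3)-np.outer(d,d))@(X-o))),1) for o,d in rs]
def blob(im,box,f):
    x0,y0,x1,y1=box; s=im[y0:y1,x0:x1]; h=cv2.cvtColor(s,cv2.COLOR_BGR2HSV).astype(int)
    m=f(h[...,0],h[...,1],h[...,2]).astype(np.uint8)
    n,l,st,c=cv2.connectedComponentsWithStats(m); i=1+np.argmax(st[1:,4]); pts=np.argwhere(l==i)[:,::-1]+[x0,y0]
    return c[i]+[x0,y0],st[i,4],pts
E
python3 - <<'E'
from h import *
T=cv2.imread('pics/top0.png');S=cv2.imread('pics/scene0.png')
br=lambda h,s,v:(v>150)&(s<60)
notblue=lambda h,s,v:(s<110)&(v>85)
brass=lambda h,s,v:(h>5)&(h<28)&(s>90)&(v>60)
Q={'capA':((335,195,355,215),(166,246,184,262),br),'capB':((382,214,402,234),(106,274,126,290),br)}
for k,(a,b,f) in Q.items():
    pa,na,_=blob(T,a,f);pb,nb,_=blob(S,b,f);print(k,pa,na,pb,nb,tri([ray('top',pa),ray('scene',pb)]))
for k,a,f,z in [('heat',(293,180,317,204),notblue,35),('trans',(212,198,234,218),lambda h,s,v:(s<110),35),('spacer',(176,230,194,246),brass,40),('sq',(220,132,264,176),notblue,5),('long',(312,120,346,170),notblue,5),('dish',(140,160,185,202),lambda h,s,v:(s<110),8)]:
    p,n,pts=blob(T,a,f); print(k,p,n,plane(*ray('top',p),z)[:2],cv2.minAreaRect(pts.astype(np.float32)))
for k,a,f,z in [('sqS',(258,198,310,238),notblue,5),('longS',(214,260,275,308),notblue,5),('dishS',(280,154,316,180),lambda h,s,v:(s<110),5),('spacerS',(238,148,250,164),brass,20),('heatS',(203,226,224,248),notblue,17)]:
    p,n,pts=blob(S,a,f); print(k,p,n,plane(*ray('scene',p),z)[:2],cv2.minAreaRect(pts.astype(np.float32)))
E
```

```text
capA [344.67346939 204.42857143] 49 [173.6        252.82222222] 45 (array([ 448.92678407, -178.44086571,   45.1951378 ]), [1.4, 1.4])
capB [392.35555556 224.        ] 45 [115.03703704 281.05555556] 54 (array([ 384.07502177, -325.5642978 ,   45.38250105]), [1.4, 1.4])
heat [304.51162791 192.22674419] 172 [491.96553127 -53.74374297] ((304.5384216308594, 192.30770874023438), (13.867505073547363, 12.203404426574707), 56.30992889404297)
trans [221.71621622 207.34459459] 148 [450.59694744 209.29400281] ((221.6000213623047, 207.20001220703125), (12.521980285644531, 12.521980285644531), 63.43495178222656)
spacer [184.5 238.5] 20 [355.77001508 327.40134989] ((184.5, 238.5), (3.0, 5.0), 90.0)
sq [243.015625 154.015625] 960 [622.84618876 139.14312115] ((243.0, 154.0), (30.0, 30.0), 90.0)
long [328.35932203 144.2519774 ] 885 [ 648.02542042 -139.35616472] ((328.0, 144.5), (39.0, 22.0), 90.0)
dish [162.19441341 180.42793296] 895 [542.91314293 402.05689213] ((162.5, 180.5), (33.0, 33.0), 90.0)
sqS [284.06563707 217.36936937] 777 [621.78796613 136.1398455 ] ((283.8211669921875, 216.88323974609375), (35.94526672363281, 25.312715530395508), 25.016895294189453)
longS [244.42454395 284.85986733] 1206 [ 647.83522361 -141.95536852] ((244.09230041503906, 284.33843994140625), (50.358097076416016, 25.799224853515625), 29.744882583618164)
dishS [297.79035639 165.64989518] 477 [542.45154368 400.7705672 ] ((298.0, 165.5), (19.0, 30.0), 90.0)
spacerS [243. 156.] 27 [353.76042954 326.21177346] ((243.0, 156.0), (8.0, 2.0), 90.0)
heatS [213.55681818 236.95075758] 264 [489.79864687 -55.69993035] ((213.5, 237.0), (16.0, 15.0), 90.0)
```

```bash
cat >> h.py <<'E'
from scipy.spatial.transform import Rotation as Ro
E
python3 - <<'E'
from h import *
T=cv2.imread('pics/top0.png');S=cv2.imread('pics/scene0.png')
# funnel rim: bright
f=lambda h,s,v:(v>150)&(s<60)
pa,na,A=blob(T,(400,155,436,192),f);pb,nb,B=blob(S,(115,304,162,345),f)
ea=cv2.fitEllipse(cv2.convexHull(A.astype(np.float32)));eb=cv2.fitEllipse(cv2.convexHull(B.astype(np.float32)))
print(ea,eb,tri([ray('top',ea[0]),ray('scene',eb[0])]))
def two(n,a,b): print(n,*tri([ray('top',a),ray('scene',b)]))
two('sq',(243,154),(283.9,217.1)); two('long',(328.2,144.4),(244.3,284.6)); two('dish',(162.3,180.5),(297.9,165.6))
# tops by eye from crops
c=lambda x,y,x0,y0,k:((x+.5)/k-.5+x0,(y+.5)/k-.5+y0)
two('trans',(221.7,207.3),c(298,297,190,120,5)); two('heat',(304.5,192.2),c(496,76,90,215,4)); two('spacer',(184.3,238.6),c(268,159,190,120,5))
print(Ro.from_rotvec(get_state()['eef_rot']).as_matrix().round(3)); print([k for k in dir() if k.startswith('grip')], get_state().keys())
import plant; print([x for x in dir(plant) if not x.startswith('_')])
E
```

```text
((415.91705322265625, 175.19461059570312), (25.235679626464844, 28.074546813964844), 37.363155364990234) ((137.47288513183594, 324.5974426269531), (31.66208267211914, 39.284297943115234), 56.667198181152344) (array([ 532.4385404 , -394.86221001,   78.72493501]), [1.7, 1.7])
sq [621.71636294 138.47365917   4.3327241 ] [1.5, 1.5]
long [ 647.12734612 -139.65403015    2.93201657] [0.9, 0.9]
dish [542.65526926 402.29539504   4.38423246] [0.4, 0.4]
trans [450.59735816 209.32668809  33.81656863] [0.2, 0.2]
heat [491.39586267 -54.73572511  31.24554504] [1.1, 1.1]
spacer [354.70890261 327.47992125  40.17919248] [0.9, 0.9]
[[-0.     0.281  0.96 ]
 [-0.001  0.96  -0.281]
 [-1.    -0.001  0.   ]]
['grip_depth'] dict_keys(['t', 'joints', 'qd', 'effort', 'position', 'eef_rot', 'ft_force', 'torque', 'gripper_width'])
['IKError', 'finish_job', 'get_state', 'grip_depth', 'read_camera']
```

```bash
python3 -c "
import plant
print(getattr(plant,'grip_depth',None))"
```

```text
18.700000000000003
```

```bash
cat >> h.py <<'E'
def go(x,y,z,yaw=None):
    s=get_state();R=Ro.from_rotvec(s['eef_rot']).as_matrix()
    d=R.T@(np.array([x,y,z])-s['position'])/1000
    yy=R[:,1];cur=np.degrees(np.arctan2(yy[1],yy[0]))
    a=0
    if yaw is not None: a=-(yaw-cur)
    # levelling: what turn brings tool x exactly down
    print('shift',d.round(4),'ax',round(a,1),'yaw',round(cur,1),'toolx',R[:,0].round(3),'q7',round(s['joints'][6],2),'rows~',max(np.linalg.norm(d)/.0625,abs(a)/10.7).round(1),'pos',s['position'].round(1),'w',round(s['gripper_width'],1),'t',s['t'],'F',s['ft_force'].round(1))
E
python3 -c "
from h import *
go(354.7,327.3,90); go(354.7,327.3,10)"
```

```text
shift [ 0.1409 -0.2108  0.2485] ax 0 yaw 73.7 toolx [-0.    -0.001 -1.   ] q7 -0.09 rows~ 5.7 pos [175.5 599.6 230.7] w 85.2 t 0.15 F [ 0.4 -1.1  0.1]
shift [ 0.2209 -0.2107  0.2485] ax 0 yaw 73.7 toolx [-0.    -0.001 -1.   ] q7 -0.09 rows~ 6.3 pos [175.5 599.6 230.7] w 85.2 t 0.15 F [ 0.4 -1.1  0.1]
```

jog_arm(targets=[-1, 0.0, -0.105, 0.124, 0, 0, 0, -1, 0.05, -0.16, 0.19, 0, 0, 0, -1, 0.13, -0.211, 0.248, 0, 0, 0, -1, 0.13, -0.211, 0.248, 0, 0, 0, -1, 0.13, -0.211, 0.248, 0, 0, 0, -1, 0.13, -0.211, 0.248, 0, 0, 0, -1, 0.13, -0.211, 0.248, 0, 0, 0, -1, 0.13, -0.211, 0.248, 0, 0, 0])

```text
t: 1.15
position: [354.1, 328.4, 101.6]
eef_rot: [0.224, 1.559, -0.223]
ft_force: [-0.1, 0.0, 0.7]
gripper_width: 85.5
```

```bash
cat >> h.py <<'E'
def wrist(name):
    s=get_state();c=read_camera('wrist');cv2.imwrite(name,c['color'][:,:,::-1]);np.savez(name+'.npz',p=s['position'],r=s['eef_rot'],K=c['camera_matrix'],T=c['T_tool_cam'])
def wray(name,px):
    z=np.load(name+'.npz');K=z['K'];u=(px[0]-K[0,2])/K[0,0];v=(px[1]-K[1,2])/K[1,1];r=np.hypot(u,v)
    d=np.array([np.sin(r)*u/max(r,1e-9),np.sin(r)*v/max(r,1e-9),np.cos(r)]);R=Ro.from_rotvec(z['r']).as_matrix();T=z['T']
    return R@T[:3,3]+z['p'],R@T[:3,:3]@d
E
python3 -c "
from h import *
go(354.7,327.3,10);wrist('pics/w1.png')"
```

```text
shift [ 0.0916 -0.001   0.0009] ax 0 yaw 73.7 toolx [ 0.     0.001 -1.   ] q7 0.46 rows~ 1.5 pos [354.1 328.4 101.6] w 85.5 t 1.15 F [-0.1  0.   0.7]
```

View pics/w1.png

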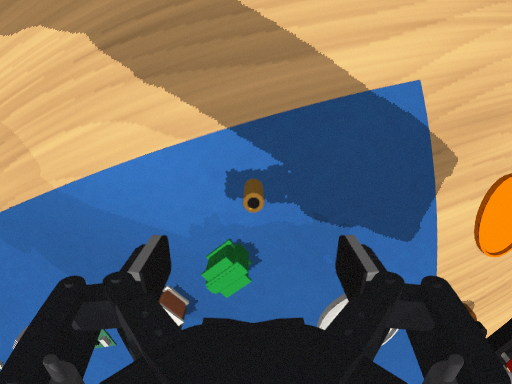

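```bash
python3 -c "
from h import *
print(plane(*wray('pics/w1.png',(253.5,202)),40), tri([wray('pics/w1.png',(253.5,202)),ray('top',(184.3,238.6))]))
# transformer/ground check
"
```

```text
[354.35993355 328.69471677  40.        ] (array([355.33540843, 328.45673108,  37.2522189 ]), [0.0, 0.0])
```

jog_arm(targets=[-1, 0.05, 0, 0.001, 0, 0, 0, -1, 0.08, 0, 0.001, 0, 0, 0, -1, 0.092, 0, 0.001, 0, 0, 0, -1, 0.092, 0, 0.001, 0, 0, 0, 1, 0.092, 0, 0.001, 0, 0, 0, 1, 0.092, 0, 0.001, 0, 0, 0, 1, 0.092, 0, 0.001, 0, 0, 0, 1, 0.092, 0, 0.001, 0, 0, 0, 1, 0.092, 0, 0.001, 0, 0, 0, 1, 0.092, 0, 0.001, 0, 0, 0])

```text
t: 2.45
position: [355.5, 327.6, 9.8]
eef_rot: [0.224, 1.559, -0.223]
ft_force: [-2.0, -0.6, 5.1]
gripper_width: 14.4
```

```bash
python3 -c "
from h import *
for z in (79,86): print(plane(*ray('top',(415.9,175.2)),z),plane(*ray('scene',(137.5,324.6)),z))
print(plane(*ray('top',(417,175)),86))
go(532,-395,170,73.7);go(532,-395,170)"
```

```text
[ 533.612077   -393.46342523   79.        ] [ 531.24134645 -395.97012354   79.        ]
[ 533.01415713 -390.98197172   86.        ] [ 535.06728232 -398.28485658   86.        ]
[ 533.54541286 -394.3784075    86.        ]
shift [-0.1605 -0.6437  0.3725] ax -0.0 yaw 73.7 toolx [ 0.  0. -1.] q7 0.48 rows~ 12.2 pos [355.5 327.6   9.8] w 14.4 t 2.45 F [-2.  -0.6  5.1]
shift [-0.1605 -0.6437  0.3725] ax 0 yaw 73.7 toolx [ 0.  0. -1.] q7 0.48 rows~ 12.2 pos [355.5 327.6   9.8] w 14.4 t 2.45 F [-2.  -0.6  5.1]
```

jog_arm(targets=[1, -0.06, 0, 0, 0, 0, 0, 1, -0.12, 0, 0, 0, 0, 0, 1, -0.16, -0.05, 0.03, 10, 0, 0, 1, -0.16, -0.1, 0.06, 20, 0, 0, 1, -0.16, -0.154, 0.09, 30, 0, 0, 1, -0.16, -0.208, 0.12, 40, 0, 0, 1, -0.16, -0.262, 0.15, 50, 0, 0, 1, -0.16, -0.316, 0.18, 60, 0, 0, 1, -0.16, -0.37, 0.21, 60, 0, 0, 1, -0.16, -0.424, 0.24, 60, 0, 0, 1, -0.16, -0.478, 0.276, 60, 0, 0, 1, -0.16, -0.532, 0.308, 60, 0, 0, 1, -0.16, -0.586, 0.34, 60, 0, 0, 1, -0.16, -0.643, 0.372, 60, 0, 0, 1, -0.16, -0.643, 0.372, 60, 0, 0, 1, -0.16, -0.643, 0.372, 60, 0, 0, 1, -0.16, -0.643, 0.372, 60, 0, 0, 1, -0.16, -0.643, 0.372, 60, 0, 0])

```text
t: 4.7
position: [532.3, -392.6, 169.7]
eef_rot: [1.031, 1.313, -1.029]
ft_force: [-0.6, -0.2, -0.2]
gripper_width: 13.7
```

```bash
python3 -c "
from h import *
go(533,-394,88);wrist('pics/w2.png')"
```

```text
shift [0.0817 0.0002 0.0015] ax 0 yaw 13.8 toolx [ 0.001  0.001 -1.   ] q7 1.07 rows~ 1.3 pos [ 532.3 -392.6  169.7] w 13.7 t 4.7 F [-0.6 -0.2 -0.2]
```

View pics/w2.png

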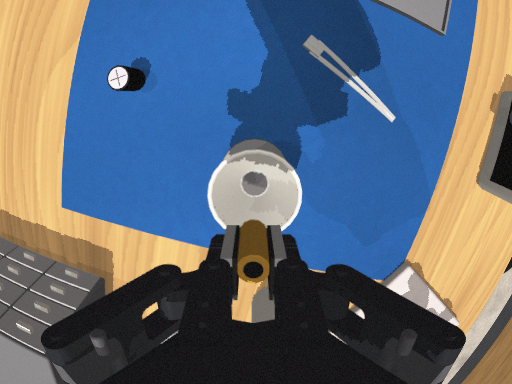

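```bash
python3 - <<'E'
from h import *
n='pics/w2.png'
im=cv2.imread(n)
for p,z in (((254.5,184),48),((208.5,193),86),((302,193),86)): print(plane(*wray(n,p),z))
# tube mouth blob (darker than cone)
p,a,pts=blob(im,(236,170,272,198),lambda h,s,v:v<165);print(p,a,plane(*wray(n,p),48))
print(tri([wray(n,p),ray('top',(412.6,175.5))]))
z=np.load(n+'.npz');print(wray(n,(254,184))[0])
E
```

```text
[ 534.72217765 -396.48736821   48.        ]
[ 497.55560701 -401.95572032   86.        ]
[ 571.01365341 -383.90958383   86.        ]
[254.16452991 182.88034188] 468 [ 534.16018892 -395.51183132   48.        ]
(array([ 536.32024969, -400.503722  ,   29.68188578]), [0.8, 0.8])
[ 514.55858457 -321.58752331  312.78700953]
```

jog_arm(targets=[1, 0.045, 0.001, 0.003, 0, 0, 0, 1, 0.086, 0.001, 0.003, 0, 0, 0, 1, 0.086, 0.001, 0.003, 0, 0, 0, 1, 0.086, 0.001, 0.003, 0, 0, 0, 1, 0.086, 0.001, 0.003, 0, 0, 0, 0.4, 0.086, 0.001, 0.003, 0, 0, 0, 0.4, 0.086, 0.001, 0.003, 0, 0, 0, 0.4, 0.086, 0.001, 0.003, 0, 0, 0, 0.4, 0.086, 0.001, 0.003, 0, 0, 0])

```text
t: 5.88
position: [533.3, -396.9, 83.3]
eef_rot: [1.032, 1.313, -1.031]
ft_force: [0.1, 0.9, 0.4]
gripper_width: 25.4
```

```bash
python3 -c "
from h import *
go(384,-326,150);wrist('pics/w3.png')"
```

```text
shift [-0.0667 -0.1283 -0.1042] ax 0 yaw 13.7 toolx [-0.  0. -1.] q7 1.11 rows~ 2.9 pos [ 533.3 -396.9   83.3] w 25.4 t 5.875 F [0.1 0.9 0.4]
```

View pics/w3.png

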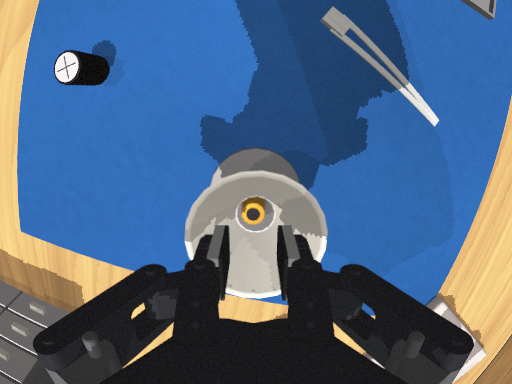

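jog_arm(targets=[0.4, -0.06, 0, 0, 0, 0, 0, -1, -0.067, -0.04, -0.03, 10, 0, 0, -1, -0.067, -0.085, -0.07, 20, 0, 0, -1, -0.067, -0.128, -0.104, 30, 0, 0, -1, -0.067, -0.128, -0.104, 40, 0, 0, -1, -0.067, -0.128, -0.104, 50, 0, 0, -1, -0.067, -0.128, -0.104, 60, 0, 0, -1, -0.067, -0.128, -0.104, 70, 0, 0, -1, -0.067, -0.128, -0.104, 74, 0, 0, -1, -0.067, -0.128, -0.104, 74, 0, 0])

```text
t: 7.18
position: [384.3, -326.1, 150.3]
eef_rot: [1.93, 0.512, -1.93]
ft_force: [0.0, -0.7, -0.3]
gripper_width: 85.1
```

```bash
python3 -c "
from h import *
go(384,-326,11);wrist('pics/w4.png')"
```

```text
shift [ 0.1393 -0.0003  0.0002] ax 0 yaw -60.3 toolx [ 0.  0. -1.] q7 -0.23 rows~ 2.2 pos [ 384.3 -326.1  150.3] w 85.1 t 7.175 F [ 0.  -0.7 -0.3]
```

View pics/w4.png

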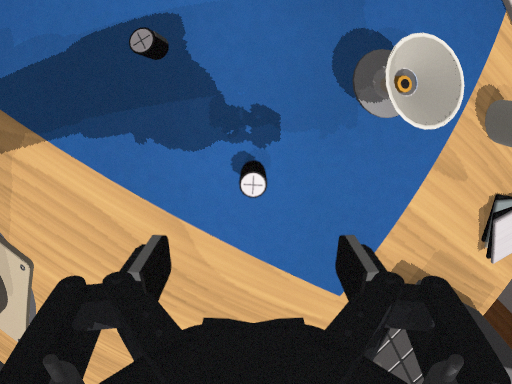

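```bash
python3 -c "
from h import *
n='pics/w4.png'
p=(253.3,184.5);print(plane(*wray(n,p),45),tri([wray(n,p),ray('top',(392.36,224))]))
p=(142,40);print(plane(*wray(n,p),45),tri([wray(n,p),ray('top',(344.67,204.43))]))
"
```

```text
[ 384.25402699 -326.56173829   45.        ] (array([ 384.50032878, -325.90784267,   43.71520323]), [1.0, 1.0])
[ 449.24626051 -179.54023807   45.        ] (array([ 449.65003642, -178.1673329 ,   41.94803365]), [0.4, 0.4])
```

jog_arm(targets=[-1, 0.06, 0, 0, 0, 0, 0, -1, 0.11, 0, 0, 0, 0, 0, -1, 0.139, 0, 0, 0, 0, 0, -1, 0.139, 0, 0, 0, 0, 0, 1, 0.139, 0, 0, 0, 0, 0, 1, 0.139, 0, 0, 0, 0, 0, 1, 0.139, 0, 0, 0, 0, 0, 1, 0.139, 0, 0, 0, 0, 0, 1, 0.139, 0, 0, 0, 0, 0])

```text
t: 8.35
position: [385.0, -326.2, 12.1]
eef_rot: [1.931, 0.512, -1.929]
ft_force: [-1.6, 1.6, 9.7]
gripper_width: 23.7
```

```bash
python3 -c "
from h import *
go(620,-140.5,90,-80)
go(620,-140.5,14,-80)"
```

```text
shift [-0.0775 -0.0448 -0.2963] ax 19.7 yaw -60.3 toolx [ 0.001  0.    -1.   ] q7 -0.02 rows~ 5.0 pos [ 385.  -326.2   12.1] w 23.7 t 8.35 F [-1.6  1.6  9.7]
shift [-0.0015 -0.0449 -0.2962] ax 19.7 yaw -60.3 toolx [ 0.001  0.    -1.   ] q7 -0.02 rows~ 4.8 pos [ 385.  -326.2   12.1] w 23.7 t 8.35 F [-1.6  1.6  9.7]
```

jog_arm(targets=[1, -0.06, 0, 0, 0, 0, 0, 1, -0.08, 0, -0.05, 10, 0, 0, 1, -0.08, -0.006, -0.11, 20, 0, 0, 1, -0.08, -0.01, -0.17, 20, 0, 0, 1, -0.08, -0.013, -0.23, 20, 0, 0, 1, -0.08, -0.016, -0.29, 20, 0, 0, 1, -0.08, -0.018, -0.344, 20, 0, 0, 1, -0.08, -0.018, -0.344, 20, 0, 0, 1, -0.08, -0.018, -0.344, 20, 0, 0, 1, -0.08, -0.018, -0.344, 20, 0, 0])

```text
t: 9.6
position: [673.4, -141.5, 91.7]
eef_rot: [2.134, 0.178, -2.134]
ft_force: [-0.8, -0.9, 0.2]
gripper_width: 23.5
```

```bash
python3 -c "
from h import *
go(675,-140.5,15.5);wrist('pics/w5.png')"
```

```text
shift [ 0.0762 -0.0007 -0.0017] ax 0 yaw -80.4 toolx [ 0. -0. -1.] q7 -0.86 rows~ 1.2 pos [ 673.4 -141.5   91.7] w 23.5 t 9.6 F [-0.8 -0.9  0.2]
```

View pics/w5.png

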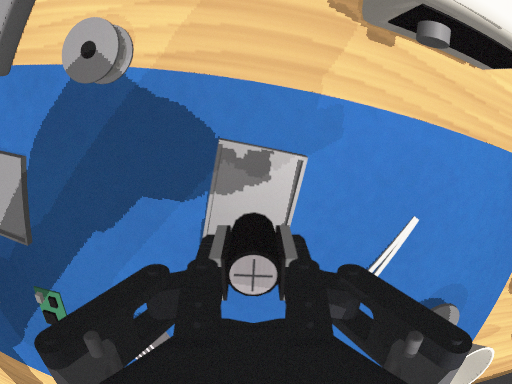

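```bash
python3 -c "
from h import *
n='pics/w5.png'
for p in ((219,139),(307,157)): print(plane(*wray(n,p),10))
"
```

```text
[ 711.4498504  -108.91518838   10.        ]
[ 709.08054312 -178.20755163   10.        ]
```

jog_arm(targets=[1, 0.05, 0.001, -0.001, 0, 0, 0, 1, 0.07, 0.001, -0.001, 0, 0, 0, 1, 0.0765, 0.001, -0.001, 0, 0, 0, 1, 0.0765, 0.001, -0.001, 0, 0, 0, 1, 0.0765, 0.001, -0.001, 0, 0, 0, 0.2, 0.0765, 0.001, -0.001, 0, 0, 0, 0, 0.0765, 0.001, -0.001, 0, 0, 0, 0, 0.0765, 0.001, -0.001, 0, 0, 0, -0.1, 0.0765, 0.001, -0.001, 0, 0, 0, -0.1, 0.03, 0.001, -0.001, 0, 0, 0, -0.1, -0.02, 0.001, -0.001, 0, 0, 0, -0.1, -0.02, 0.001, -0.001, 0, 0, 0, -0.1, -0.02, 0.001, -0.001, 0, 0, 0])

```text
t: 11.28
position: [675.3, -140.7, 110.8]
eef_rot: [2.133, 0.181, -2.134]
ft_force: [0.7, 0.4, -1.2]
gripper_width: 47.4
```

```bash
python3 -c "
from h import *
go(449.2,-179,70,-80);go(449.2,-179,12,-80);wrist('pics/w6.png')"
```

```text
shift [ 0.0409 -0.0003  0.2293] ax -0.3 yaw -80.3 toolx [-0.     0.001 -1.   ] q7 -0.87 rows~ 3.7 pos [ 675.3 -140.7  110.8] w 47.4 t 11.275 F [ 0.7  0.4 -1.2]
shift [ 9.890e-02 -2.000e-04  2.293e-01] ax -0.3 yaw -80.3 toolx [-0.     0.001 -1.   ] q7 -0.87 rows~ 4.0 pos [ 675.3 -140.7  110.8] w 47.4 t 11.275 F [ 0.7  0.4 -1.2]
```

View pics/w6.png

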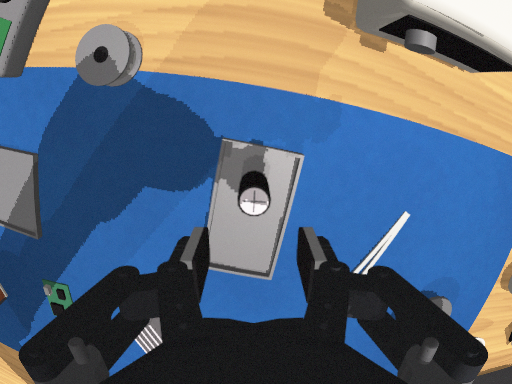

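jog_arm(targets=[-1, 0, 0, 0.06, 0, 0, 0, -1, 0, 0, 0.12, 0, 0, 0, -1, 0.01, 0, 0.18, 0, 0, 0, -1, 0.03, 0, 0.229, 0, 0, 0, -1, 0.03, 0, 0.229, 0, 0, 0, -1, 0.085, 0, 0.229, 0, 0, 0, -1, 0.0985, 0, 0.229, 0, 0, 0, -1, 0.0985, 0, 0.229, 0, 0, 0, -1, 0.0985, 0, 0.229, 0, 0, 0, 1, 0.0985, 0, 0.229, 0, 0, 0, 1, 0.0985, 0, 0.229, 0, 0, 0, 1, 0.0985, 0, 0.229, 0, 0, 0, 1, 0.0985, 0, 0.229, 0, 0, 0, 1, 0.0985, 0, 0.229, 0, 0, 0, 1, 0.0985, 0, 0.229, 0, 0, 0])

```text
t: 13.2
position: [449.9, -179.4, 13.2]
eef_rot: [2.134, 0.181, -2.133]
ft_force: [-2.4, 1.5, 6.9]
gripper_width: 23.5
```

```bash
python3 -c "
from h import *
go(621,-140.5,90,-88)"
```

```text
shift [-0.0768 -0.0096 -0.1752] ax 7.7 yaw -80.3 toolx [ 0.     0.001 -1.   ] q7 -0.67 rows~ 3.1 pos [ 449.9 -179.4   13.2] w 23.5 t 13.2 F [-2.4  1.5  6.9]
```

jog_arm(targets=[1, -0.06, 0, 0, 0, 0, 0, 1, -0.077, -0.003, -0.05, 4, 0, 0, 1, -0.077, -0.006, -0.11, 8, 0, 0, 1, -0.077, -0.0095, -0.175, 8, 0, 0, 1, -0.077, -0.0095, -0.175, 8, 0, 0, 1, -0.077, -0.0095, -0.175, 8, 0, 0, 1, -0.077, -0.0095, -0.175, 8, 0, 0])

```text
t: 14.08
position: [619.5, -141.5, 90.0]
eef_rot: [2.207, 0.031, -2.208]
ft_force: [-0.5, 0.1, 0.7]
gripper_width: 23.1
```

```bash
python3 -c "
from h import *
go(621,-140.5,16.3);wrist('pics/w7.png')"
```

```text
shift [ 0.0737 -0.0009 -0.0015] ax 0 yaw -88.4 toolx [-0.  0. -1.] q7 -0.96 rows~ 1.2 pos [ 619.5 -141.5   90. ] w 23.1 t 14.075 F [-0.5  0.1  0.7]
```

View pics/w7.png

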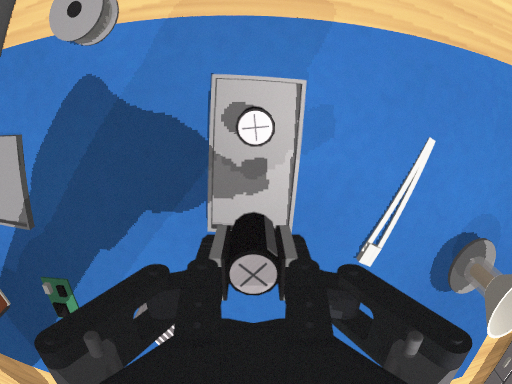

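Both capacitors look right: one stands in the tray at (255,127), and the other is in the hand over its near half.

jog_arm(targets=[1, 0.05, 0, -0.001, 0, 0, 0, 1, 0.068, 0, -0.001, 0, 0, 0, 1, 0.0735, 0, -0.001, 0, 0, 0, 1, 0.0735, 0, -0.001, 0, 0, 0, 1, 0.0735, 0, -0.001, 0, 0, 0, 0.2, 0.0735, 0, -0.001, 0, 0, 0, 0, 0.0735, 0, -0.001, 0, 0, 0, 0, 0.0735, 0, -0.001, 0, 0, 0, -0.1, 0.0735, 0, -0.001, 0, 0, 0, -0.1, 0.03, 0, -0.001, 0, 0, 0, -0.1, -0.03, 0, -0.001, 0, 0, 0, -0.1, -0.03, 0, -0.001, 0, 0, 0])

```text
t: 15.62
position: [623.8, -141.9, 124.4]
eef_rot: [2.214, 0.031, -2.199]
ft_force: [0.7, 0.1, -0.2]
gripper_width: 46.8
```

```bash
python3 -c "
from h import *
go(491,-54.5,140,-60);wrist('pics/w8.png')"
```

```text
shift [-0.0166 -0.0912  0.1301] ax -28.3 yaw -88.3 toolx [ 0.007 -0.001 -1.   ] q7 -0.97 rows~ 2.6 pos [ 623.8 -141.9  124.4] w 46.8 t 15.625 F [ 0.7  0.1 -0.2]
```

View pics/w8.png

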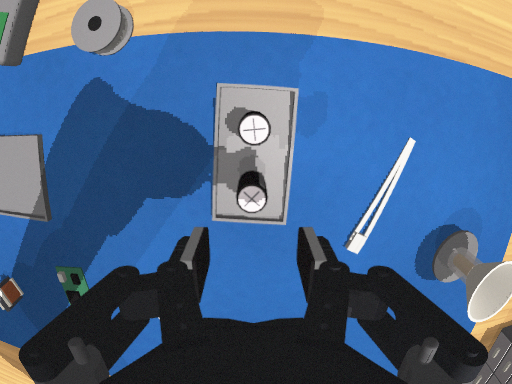

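jog_arm(targets=[-1, -0.015, -0.03, 0.045, -10, 0, 0, -1, -0.015, -0.06, 0.09, -20, 0, 0, -1, -0.015, -0.091, 0.13, -31, 0, 0, -1, -0.015, -0.091, 0.13, -31, 0, 0, -1, -0.015, -0.091, 0.13, -31, 0, 0, -1, -0.015, -0.091, 0.13, -31, 0, 0])

```text
t: 16.42
position: [489.4, -54.8, 134.7]
eef_rot: [1.898, 0.552, -1.9]
ft_force: [-1.3, -0.1, -0.0]
gripper_width: 85.1
```

```bash
python3 -c "
from h import *
go(491,-54.5,0,-57);wrist('pics/w9.png')
crop('pics/w9a.png','pics/w9.png',200,140,310,230,6)"
```

```text
shift [ 0.1347  0.0004 -0.0016] ax -0.5 yaw -57.5 toolx [-0.    -0.002 -1.   ] q7 -0.78 rows~ 2.2 pos [489.4 -54.8 134.7] w 85.1 t 16.425 F [-1.3 -0.1 -0. ]
```

View pics/w9.png

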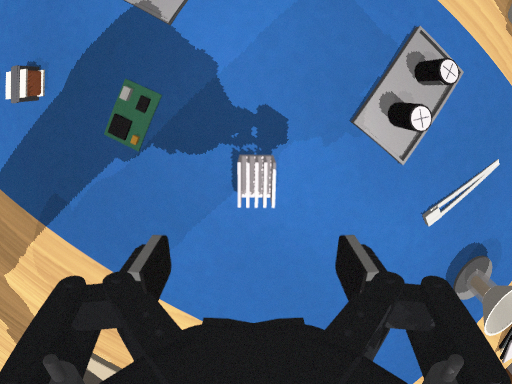

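View pics/w9a.png

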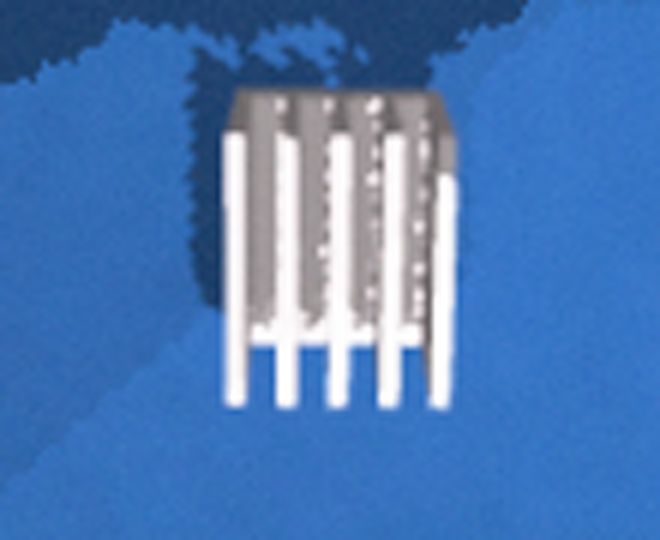

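```bash
python3 -c "
from h import *
n='pics/w9.png'
p=plane(*wray(n,(256.7,185)),35);print(p,plane(*wray(n,(237,185)),35),plane(*wray(n,(276.3,185)),35),tri([wray(n,(256.7,185)),ray('top',(304.5,192.2))]))
go(p[0],p[1],6)
"
```

```text
[491.93748989 -57.15534431  35.        ] [482.9005955  -42.99911609  35.        ] [500.94571677 -71.26217731  35.        ] (array([492.28382227, -55.04918689,  37.72414432]), [1.7, 1.7])
shift [ 0.1286  0.0031 -0.0011] ax 0 yaw -57.5 toolx [-0.    -0.002 -1.   ] q7 -0.78 rows~ 2.1 pos [489.4 -54.9 134.6] w 85.3 t 16.475 F [ 0.5 -0.1  0.7]
```

jog_arm(targets=[-1, 0.06, 0.0025, -0.0015, 0, 0, 0, -1, 0.11, 0.0025, -0.0015, 0, 0, 0, -1, 0.128, 0.0025, -0.0015, 0, 0, 0, -1, 0.128, 0.0025, -0.0015, 0, 0, 0, -1, 0.128, 0.0025, -0.0015, 0, 0, 0, 1, 0.128, 0.0025, -0.0015, 0, 0, 0, 1, 0.128, 0.0025, -0.0015, 0, 0, 0, 1, 0.128, 0.0025, -0.0015, 0, 0, 0, 1, 0.128, 0.0025, -0.0015, 0, 0, 0, 1, 0.128, 0.0025, -0.0015, 0, 0, 0])

```text
t: 17.73
position: [492.1, -54.6, 7.4]
eef_rot: [1.899, 0.557, -1.897]
ft_force: [-1.7, 1.5, 7.5]
gripper_width: 30.9
```

```bash
python3 -c "
from h import *
go(622.5,137.8,80)"
```

```text
shift [-0.0724 -0.0915 -0.2137] ax 0 yaw -57.3 toolx [ 0.001  0.001 -1.   ] q7 -0.56 rows~ 3.9 pos [492.1 -54.6   7.4] w 30.9 t 17.725 F [-1.7  1.5  7.5]
```

jog_arm(targets=[1, -0.06, 0, 0, 0, 0, 0, 1, -0.073, -0.022, -0.05, 0, 0, 0, 1, -0.073, -0.046, -0.107, 0, 0, 0, 1, -0.073, -0.07, -0.16, 0, 0, 0, 1, -0.073, -0.0915, -0.2135, 0, 0, 0, 1, -0.073, -0.0915, -0.2135, 0, 0, 0, 1, -0.073, -0.0915, -0.2135, 0, 0, 0, 1, -0.073, -0.0915, -0.2135, 0, 0, 0])

```text
t: 18.73
position: [621.5, 136.1, 80.0]
eef_rot: [1.899, 0.555, -1.899]
ft_force: [-0.2, -0.0, -1.3]
gripper_width: 31.2
```

```bash
python3 -c "
from h import *
go(622.5,137.8,10.8);wrist('pics/w10.png')"
```

```text
shift [ 0.0692 -0.0009 -0.0017] ax 0 yaw -57.4 toolx [-0. -0. -1.] q7 -0.9 rows~ 1.1 pos [621.5 136.1  80. ] w 31.2 t 18.725 F [-0.2 -0.  -1.3]
```

View pics/w10.png

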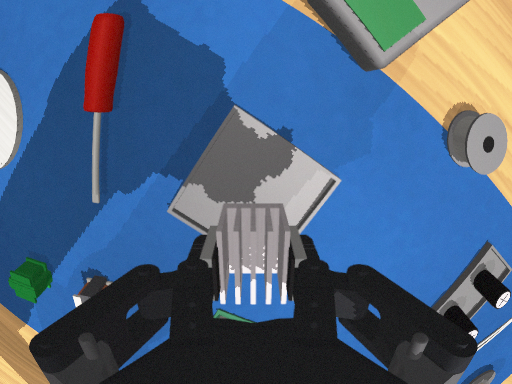

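jog_arm(targets=[1, 0.045, -0.001, -0.001, 0, 0, 0, 1, 0.064, -0.001, -0.001, 0, 0, 0, 1, 0.069, -0.001, -0.001, 0, 0, 0, 1, 0.069, -0.001, -0.001, 0, 0, 0, 1, 0.069, -0.001, -0.001, 0, 0, 0, 0.2, 0.069, -0.001, -0.001, 0, 0, 0, 0, 0.069, -0.001, -0.001, 0, 0, 0, 0, 0.069, -0.001, -0.001, 0, 0, 0, 0, 0.069, -0.001, -0.001, 0, 0, 0, 0, 0.03, -0.001, -0.001, 0, 0, 0, 0, -0.03, -0.001, -0.001, 0, 0, 0, 0, -0.03, -0.001, -0.001, 0, 0, 0])

```text
t: 20.27
position: [624.8, 138.8, 114.4]
eef_rot: [1.905, 0.556, -1.891]
ft_force: [1.3, -0.1, -0.4]
gripper_width: 42.6
```

```bash
python3 -c "
from h import *
go(450.6,209.3,140,29);wrist('pics/w11.png')"
```

```text
shift [-0.0266 -0.1533  0.1085] ax -86.3 yaw -57.3 toolx [ 0.007  0.002 -1.   ] q7 -0.92 rows~ 8.1 pos [624.8 138.8 114.4] w 42.6 t 20.275 F [ 1.3 -0.1 -0.4]
```

View pics/w11.png

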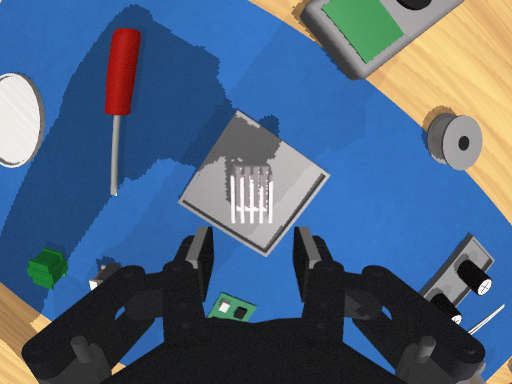

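jog_arm(targets=[-1, -0.02, -0.02, 0.015, -10, 0, 0, -1, -0.026, -0.05, 0.035, -20, 0, 0, -1, -0.026, -0.08, 0.055, -30, 0, 0, -1, -0.026, -0.11, 0.08, -40, 0, 0, -1, -0.026, -0.14, 0.1, -50, 0, 0, -1, -0.026, -0.153, 0.1085, -60, 0, 0, -1, -0.026, -0.153, 0.1085, -70, 0, 0, -1, -0.026, -0.153, 0.1085, -80, 0, 0, -1, -0.026, -0.153, 0.1085, -86, 0, 0, -1, -0.026, -0.153, 0.1085, -86, 0, 0, -1, -0.026, -0.153, 0.1085, -86, 0, 0])

```text
t: 21.7
position: [448.0, 209.0, 135.3]
eef_rot: [0.834, 1.405, -0.835]
ft_force: [-0.0, -0.8, 0.6]
gripper_width: 85.5
```

```bash
python3 -c "
from h import *
go(450.6,209.3,6,29);wrist('pics/w12.png')
crop('pics/w12a.png','pics/w12.png',200,130,310,220,6)"
```

```text
shift [0.1293 0.0026 0.0009] ax -0.5 yaw 28.5 toolx [-0.001 -0.    -1.   ] q7 0.08 rows~ 2.1 pos [448.  209.  135.3] w 85.5 t 21.7 F [-0.  -0.8  0.6]
```

View pics/w12.png

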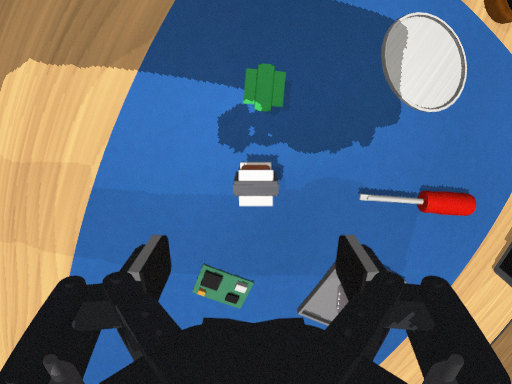

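View pics/w12a.png

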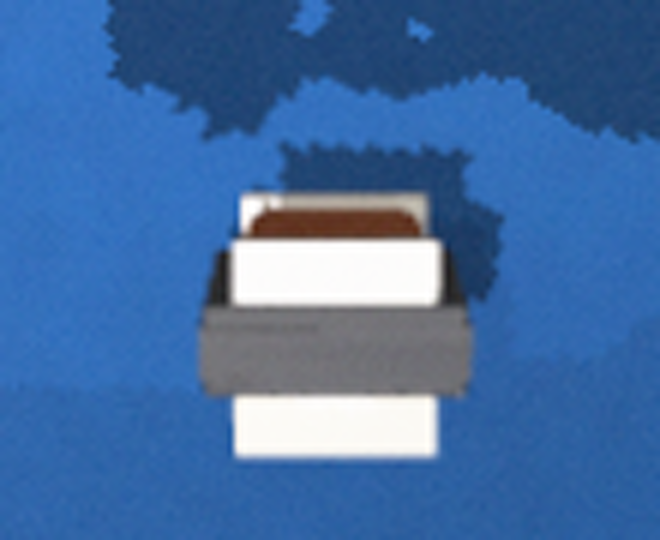

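```bash
python3 -c "
from h import *
n='pics/w12.png'
p=plane(*wray(n,(255.6,188)),35);print(p,np.linalg.norm(plane(*wray(n,(233,188)),35)-plane(*wray(n,(278.6,188)),35)),tri([wray(n,(255.6,188)),ray('top',(221.7,207.3))]))
go(p[0],p[1],6)
"
```

```text
[450.52939053 208.50767709  35.        ] 39.136520680525884 (array([450.46353958, 209.09990299,  36.9130459 ]), [0.2, 0.2])
shift [0.1295 0.002  0.0016] ax 0 yaw 28.6 toolx [-0. -0. -1.] q7 0.08 rows~ 2.1 pos [448.1 209.  135.5] w 85.3 t 21.75 F [-1.   0.7  0.7]
```

jog_arm(targets=[-1, 0.06, 0.002, 0.001, 0, 0, 0, -1, 0.11, 0.002, 0.001, 0, 0, 0, -1, 0.129, 0.002, 0.001, 0, 0, 0, -1, 0.129, 0.002, 0.001, 0, 0, 0, -1, 0.129, 0.002, 0.001, 0, 0, 0, 1, 0.129, 0.002, 0.001, 0, 0, 0, 1, 0.129, 0.002, 0.001, 0, 0, 0, 1, 0.129, 0.002, 0.001, 0, 0, 0, 1, 0.129, 0.002, 0.001, 0, 0, 0, 1, 0.129, 0.002, 0.001, 0, 0, 0])

```text
t: 23.0
position: [450.8, 209.6, 7.5]
eef_rot: [0.834, 1.406, -0.832]
ft_force: [-2.0, -0.9, 7.6]
gripper_width: 37.3
```

```bash
python3 -c "
from h import *
go(542.7,401.5,85)"
```

```text
shift [-0.0773  0.1728 -0.1243] ax 0 yaw 28.7 toolx [ 0.     0.001 -1.   ] q7 0.26 rows~ 3.6 pos [450.8 209.6   7.5] w 37.3 t 23.0 F [-2.  -0.9  7.6]
```

jog_arm(targets=[1, -0.06, 0, 0, 0, 0, 0, 1, -0.08, 0.03, -0.02, 0, 0, 0, 1, -0.08, 0.08, -0.057, 0, 0, 0, 1, -0.08, 0.13, -0.093, 0, 0, 0, 1, -0.08, 0.173, -0.124, 0, 0, 0, 1, -0.08, 0.173, -0.124, 0, 0, 0, 1, -0.08, 0.173, -0.124, 0, 0, 0, 1, -0.08, 0.173, -0.124, 0, 0, 0])

```text
t: 24.0
position: [542.8, 399.7, 87.1]
eef_rot: [0.834, 1.405, -0.834]
ft_force: [-0.2, 0.5, -1.6]
gripper_width: 36.8
```

```bash
python3 -c "
from h import *
go(542.7,401.5,10.8);wrist('pics/w13.png')"
```

```text
shift [ 0.0763  0.0008 -0.0016] ax 0 yaw 28.6 toolx [-0. -0. -1.] q7 0.08 rows~ 1.2 pos [542.8 399.7  87.1] w 36.8 t 24.0 F [-0.2  0.5 -1.6]
```

View pics/w13.png

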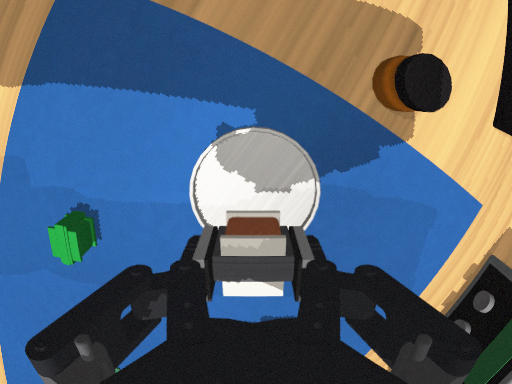

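jog_arm(targets=[1, 0.05, 0.001, -0.001, 0, 0, 0, 1, 0.071, 0.001, -0.001, 0, 0, 0, 1, 0.076, 0.001, -0.001, 0, 0, 0, 1, 0.076, 0.001, -0.001, 0, 0, 0, 1, 0.076, 0.001, -0.001, 0, 0, 0, 0, 0.076, 0.001, -0.001, 0, 0, 0, -0.15, 0.076, 0.001, -0.001, 0, 0, 0, -0.15, 0.076, 0.001, -0.001, 0, 0, 0, -0.15, 0.076, 0.001, -0.001, 0, 0, 0, -0.15, 0.03, 0.001, -0.001, 0, 0, 0, -0.15, -0.03, 0.001, -0.001, 0, 0, 0, -0.15, -0.09, 0.001, -0.001, 0, 0, 0, -0.15, -0.09, 0.001, -0.001, 0, 0, 0, -0.15, -0.09, 0.001, -0.001, 0, 0, 0])

```text
t: 25.8
position: [542.9, 402.3, 176.4]
eef_rot: [0.833, 1.406, -0.833]
ft_force: [-0.5, -0.5, 0.6]
gripper_width: 49.2
```

```bash
python3 - <<'E'
from h import *
go(542,401,180);wrist('pics/w14.png')
for n in('scene','top'): cv2.imwrite(f'pics/{n}9.png',read_camera(n)['color'][:,:,::-1])
crop('pics/top9a.png','pics/top9.png',130,110,440,260,2.5)
E
```

```text
shift [-0.0036 -0.0014  0.0007] ax 0 yaw 28.7 toolx [-0.  0. -1.] q7 0.04 rows~ 0.1 pos [542.9 402.3 176.4] w 49.2 t 25.8 F [-0.5 -0.5  0.6]
```

View pics/w14.png

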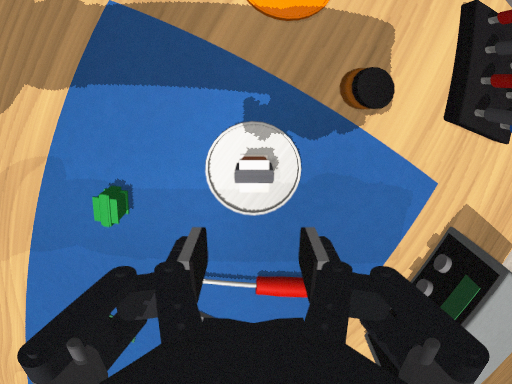

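View pics/top9a.png

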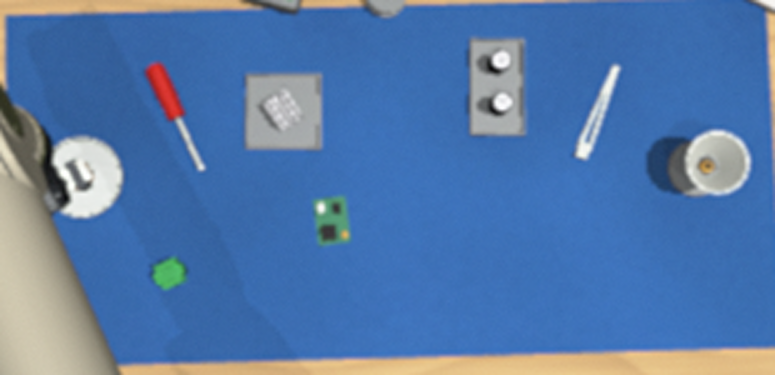

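View pics/scene9.png

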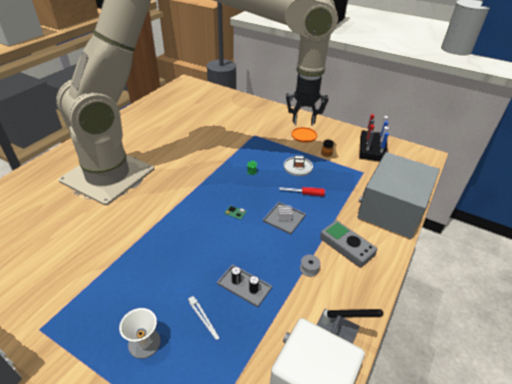

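```bash
python3 - <<'E'
from h import *
T=cv2.imread('pics/top9.png');S=cv2.imread('pics/scene9.png')
br=lambda h,s,v:(v>175)&(s<60)
brass=lambda h,s,v:(h>5)&(h<28)&(s>70)
pa,_,_=blob(T,(406,168,420,184),brass);pb,_,_=blob(S,(132,324,150,342),brass);print('spacer',tri([ray('top',pa),ray('scene',pb)]),plane(*ray('top',pa),46))
print('w4',plane(*wray('pics/w4.png',(405,84)),46))
for k,a,b in(('c1',(322,124,338,142),(248,277,262,288)),('c2',(322,142,338,158),(230,266,243,277))):
    pa,_,_=blob(T,a,br);pb,_,_=blob(S,b,br);X=tri([ray('top',pa),ray('scene',pb)]);print(k,X)
n='pics/w8.png';print('caps w8',plane(*wray(n,(254.5,128)),48),plane(*wray(n,(251.5,198)),48))
print('heat',plane(*wray('pics/w11.png',(252,197)),38))
n='pics/w14.png';print('trafo',plane(*wray(n,(254.5,175)),38),'dish',plane(*wray(n,(253,168)),10))
E
```

```text
spacer (array([ 533.11023432, -395.80079446,   42.38820872]), [1.6, 1.6]) [ 533.91360261 -393.42834634   46.        ]
w4 [ 532.97727476 -397.40610992   46.        ]
c1 (array([ 675.30161869, -140.40494843,   47.28115839]), [1.3, 1.3])
c2 (array([ 621.34338728, -140.46445194,   48.17997686]), [1.2, 1.2])
caps w8 [ 676.062034   -141.76921431   48.        ] [ 621.58874032 -141.09587418   48.        ]
heat [623.41411477 138.54263331  38.        ]
trafo [544.03125233 402.9984305   38.        ] dish [542.52840794 402.68282815  10.        ]
```

All checks are within bounds, so I'm handing the job in.

```bash
python3 -c "
from plant import *
print(finish_job())"
```

```text
the job is handed in; nothing more can be done
None
```

All five parts are placed and the job is handed in. It took about 26 s of robot time against the 125 s limit. `finish_job()` reports no verdict, so the figures below are my own camera checks.

| Part | Where it ended up | Limit |
|---|---|---|
| Capacitors | in the long tray at about x = +28 and −26 mm, y within 2 mm of its centre line, tops measured at 47–48 mm (48 expected) | x ±49, y ±21 mm |
| Heat sink | fins up, within about 2 mm of the square tray's centre | ±32 mm |
| Transformer | way up unchanged, about 2 mm from the dish's centre | 34 mm |
| Spacer | at the bottom of the tube, within about 2 mm of its axis | 10 mm |

- **Heights:** the two fixed cameras put the spacer's top at 42 mm, where 46 mm is expected at the bottom of the tube. Their sight lines missed each other by 1.6 mm each, which is what this calibration allows. I did not measure the heights of the heat sink and transformer in their places; I judged them seated from the wrist pictures.
- **Other:** the green transformer look-alike and the orange dish were not touched. The gripper was clear of everything, 176 mm above the bench, when I handed in.
- **Disagreement:** the first height for the funnel rim came out at 79 mm instead of 86 mm, so I centred on the funnel again from the wrist camera before dropping the spacer.

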